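# Close the bench caliper on a turned shaft

### The job

Stand the stepped turned shaft (round thick foot, thinner round neck) on its foot on the rest of the bench caliper, between the open jaws, and let go of it. Then push the sliding jaw by its grip block until the shaft is clamped and the spring-loaded anvil on the other side is clearly pushed back, at least half of its travel (all the way is fine). Let go, leaving the shaft standing clamped there.

Things in the scene. Friction and masses are not known exactly. Their poses are not given: they have to be found in the camera images.
- shaft_center (a point): Loose steel stepped shaft standing on the bench: round foot 28 mm diameter, 36 mm high, then a neck 16 mm diameter, 16 mm high; 52 mm in all, about 150 g. Point: on its axis, 26 mm above its underside; z up. Near it stand a straight steel pin of the same diameter and height without neck and a square milled step block: not wanted.
- rest (a point): Bench caliper, fixed: steel beam 70 x 300 mm, top 12 mm above the bench. Point: top centre of its rest, a plate 50 (x) by 80 mm (y), 20 mm above the bench. y runs along the beam from sliding jaw to anvil, z up. Anvil face at y = +55 mm; sliding jaw's face starts at y = -50 to -30 mm. Both are 44 mm wide (x), tops 38 mm above the rest.
- jaw_grip (a point): Upright grip block of the sliding jaw, 20 mm thick (y), 30 wide (x), top 76 mm above the bench. Point: its middle, 14 mm below its top; axes as the rest's. Slides along y, 95 mm in all, friction 6 N, stays where left. The clamping face is 60 mm ahead (+y) of the point (jaw plate 12 mm thick, top 58 mm above bench); carriage around the block 28 mm high.
- anvil (a joint): How far the spring-loaded anvil has been pushed back (along +y of the rest), in m: 0 at rest, 0.012 at its stop. The spring pushes with 1 N at rest and 4 N at the stop. A black pointer on the anvil moves along a white strip.
Mind the look-alikes: they are no part of the job. Leave any green, turquoise or yellow look-alike of the part that bears shaft_center alone.

How it is judged:
By the outcome, as a careful person would: the job done as asked, in the order asked, and still so for the second after the job is handed in, with the robot touching nothing.
It also fails if it takes over 45 s, if anything falls off the work surface, if the arm or the gripper's body presses on something with over 40 N, if the wrist force passes 120 N, or if a joint passes its speed limit or range.

### The arm

A 6-joint arm with a two-finger parallel gripper is mounted at the origin on the work surface. World frame = base frame: x ahead of the robot, y to its left, z up, the work surface at z = 0. Lengths are in m, angles in rad, forces in N, time in s.
With the tool pointing down it reaches from about 0.425 to 0.95 m from the base axis. Payload 3.5 kg.
Tool frame: the origin (TCP) lies midway between the tips of the shut fingers; the grasp point (between the pads) lies 19 mm behind it (hold_point_z is the distance from the TCP to the grasp point, in m); x points along the fingers, y is the direction in which the jaws open and shut, and the axes are right-handed (so a half turn about x gives the same grasp; the last joint's range is limited). The gripper opens to 85 mm and grips with 20 to 120 N. Pads are 22 mm wide; open, the fingers measure 114 mm over their backs; the gripper's body (76 mm by 85 mm) begins 54 mm behind the grasp point. The pads swing forward as they close: fully open they stand 13 mm farther back than shut.
Start: joints at [-0.15, 0.286, 1.577, -0, 1.279, -0.15], TCP at [0.675, 0, 0.231] pointing down, gripper open.
Joint ranges: [-2.77, 2.77], [-0.9, 2.22], [0.21, 2.48], [-1.53, 4.67], [0.24, 2.81], [-2.84, 2.84]. Speed limits (rad/s): [2.79, 2.79, 3.14, 3.14, 3.14, 3.14].

### API

Orientations are given as [roll, pitch, yaw] about the fixed x, y, z axes, in that order (R = Rz(yaw) Ry(pitch) Rx(roll)).
In Python, from plant import * gives the robot as it stands. The module is installed in compiled form; this text tells all that it offers.
- The arm moves only by the tool arm_command, never from a script. Its argument "rows" is a list that holds one entry, the list of rows, each a list of 7 numbers: the closure, from 0 (fully open) to 1 (shut), then the shift along the world's x, y, z in m, then the turn, a rotation vector about the world's x, y, z in degrees. A call has exactly 5 rows; each row shifts and turns the commanded pose from where the row before left it; what a row does not reach is not made up. A row lasts 1/10 s, in which the tool goes at most 50 mm and 8.59 degrees, less where a joint would pass 70% of its speed; a pose out of reach is approached as far as the arm can. A call with a gripper value outside its range is refused whole. The fingers move at their own pace and stop on an object; "squeeze" is the grip in N (left out, the last holds). Time passes only in rows, so rows that do not move let the fingers close, or fill a call up. It gives the time, the measured TCP pose, the force and the opening at its end, in the units of the state.
- sense(): the state, without advancing time (a new reading comes with each control period).
- grab_frame(name): name is "scene" or "side" or "wrist"; returns the picture (400x640x3 uint8, red, green, blue); there is no depth.
- camera_model(name): a dict with "fovy" (degrees; the focal length in pixels is half the picture's height over the tangent of half this angle, whatever the lens; pixels are square), "cx", "cy" (the principal point, pixels), "view" (4x4, takes a point from world to camera coordinates); the wrist camera has in their place "tool_from_camera" (4x4, takes a point from camera to tool coordinates, whose origin is the TCP and whose axes are the tool frame's). Camera axes: x right, y down, z forward; pixel columns grow to the right and rows downward; lengths in m; the calibration is good to about 2 mm. A picture is of the moment at which its call begins: read the wrist's pose just before it. camera_model takes no time and is no camera call.
- hand_in(): hands the job in, once; it reports no verdict.
The state is a dict: "clock": time; "joint_pos": joint angles; "joint_velocities": joint speeds; "joint_torque": joint torques, N m; "tool_pos": TCP position; "tcp_rot": TCP orientation; "ft_force": force on the tool from outside, world axes, zero at the start; "wrist_torque": the same for the moment, N m; "width": opening from 0.0 (shut) to 1.0 (fully open).
Only numpy, scipy, OpenCV 4.12 (cv2) and the standard library are available. Lean on these libraries where they do the work, as an engineer would, in place of code of your own. Each camera call takes 0.05 s, during which the arm holds its last target. There are 200 camera calls.

## Working session

There is one attempt and no reset: what is moved stays moved. The work goes in short steps, Python scripts to look and compute and a tool call to move; the robot and the scene stay as the last step left them, time stands still between calls to the robot, and variables do not carry over. Pictures are saved under pics/ and viewed, about 8 in all and at most 12, crops included, and the job is handed in when it is done.

Besides the shell and the picture viewer there is one more tool, called after "Emit:" by a JSON object that holds its "fn" and its "kwargs", one argument or row to a line. arm_command: Moves the arm, as the interface text tells. Its arguments: {"type":"object","properties":{"rows":{"type":"array","items":{"type":"array","items":{"type":"array","items":{"type":"number"}}}},"squeeze":{"type":"number"}},"required":["rows"]}

```bash
mkdir -p pics
cat > h.py <<'E'
from plant import *
import numpy as np, cv2
from scipy.spatial.transform import Rotation as R
def tool():
    s=sense(); T=np.eye(4); T[:3,:3]=R.from_euler('xyz',s['tcp_rot']).as_matrix(); T[:3,3]=s['tool_pos']; return T
def cam(name,T=None):
    m=camera_model(name)
    if name=='wrist':
        V=np.linalg.inv((tool() if T is None else T)@np.array(m['tool_from_camera']))
    else: V=np.array(m['view'])
    f=200/np.tan(np.radians(m['fovy'])/2)
    K=np.array([[f,0,m['cx']],[0,f,m['cy']],[0,0,1]])
    return K@V[:3]
def tri(P1,p1,P2,p2):
    X=cv2.triangulatePoints(P1,P2,np.array(p1,float).reshape(2,1),np.array(p2,float).reshape(2,1)); return (X[:3]/X[3]).ravel()
def onz(P,p,z):
    A=P[:,:2]; b=P[:,2]*z+P[:,3]; H=np.c_[P[:,0],P[:,1],b]; q=np.linalg.solve(H,[p[0],p[1],1]); return q[:2]/q[2]
def proj(P,X):
    q=P@np.r_[X,1]; return q[:2]/q[2]
def snap(name,fn):
    P=cam(name); im=grab_frame(name); cv2.imwrite('pics/'+fn+'.png',im[:,:,::-1]); np.save('pics/'+fn+'.npy',P); return im
def crop(fn,x,y,w,h,k,out):
    im=cv2.imread('pics/'+fn+'.png')[y:y+h,x:x+w]; cv2.imwrite('pics/'+out+'.png',cv2.resize(im,None,fx=k,fy=k,interpolation=cv2.INTER_CUBIC))
E
python3 - <<'E'
from h import *
for n in ['scene','side','wrist']: snap(n,n+'0')
a=[cv2.imread(f'pics/{n}0.png') for n in ['scene','side']]
cv2.imwrite('pics/v1.png',np.vstack(a)[:, :] if 0 else cv2.resize(np.vstack(a),(480,600),interpolation=cv2.INTER_AREA))
print(sense())
E
```

```text
{'clock': 0.15, 'joint_pos': array([-1.50002996e-01,  2.86994973e-01,  1.57786260e+00,  4.34874870e-06,
        1.27859590e+00, -1.49997837e-01]), 'joint_velocities': array([ 0.00137677, -0.00348803, -0.00511312, -0.00084252, -0.00103354,
        0.00090494]), 'joint_torque': array([ 7.91554030e-04, -4.06602967e+01, -2.93140125e+01, -8.94972595e-05,
        3.96185191e-03, -2.97825103e-06]), 'tool_pos': array([6.74481221e-01, 1.07027795e-04, 2.30231209e-01]), 'tcp_rot': array([-1.72303086,  1.56893551,  2.98935171]), 'ft_force': array([-0.38565132, -0.40421777,  0.16331727]), 'wrist_torque': array([-0.01386726,  0.00320164, -0.01856452]), 'width': 1.000280402964776}
```

View pics/scene0.png

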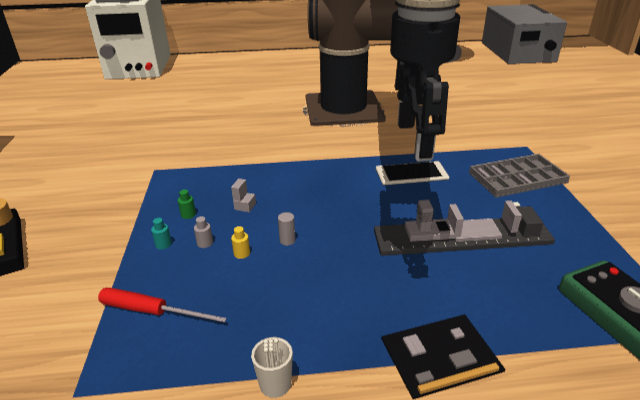

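View pics/side0.png

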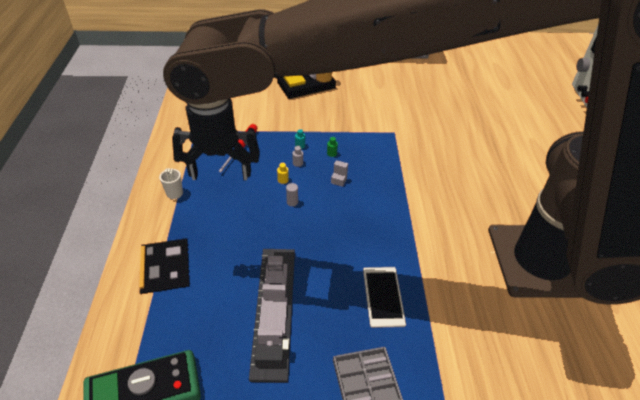

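Candidates in the scene view: grey stepped piece at (203,232), pin without a neck at (286,229), square step block at (243,195), and green, turquoise and yellow look-alikes. In the side view these are (298,156), (292,195) and (340,173). The grey stepped piece fits, being round with a neck and plain steel. The caliper's sliding jaw is on the left in the scene view. I'll confirm in enlarged crops.

Run:
```python
from h import *
def c(fn,x,y,w,h,k): return cv2.resize(cv2.imread('pics/'+fn+'.png')[y:y+h,x:x+w],None,fx=k,fy=k,interpolation=cv2.INTER_CUBIC)
A=c('scene0',140,170,160,100,2.5); B=c('side0',260,120,160,100,2.5)
C=c('scene0',365,180,200,80,4); 
top=np.hstack([A,B]); print(top.shape,C.shape)
cv2.imwrite('pics/v3.png',np.vstack([top,C]))
cv2.imwrite('pics/v4.png',c('side0',230,235,90,150,4))
```

```text
(250, 800, 3) (320, 800, 3)
```

View pics/v3.png

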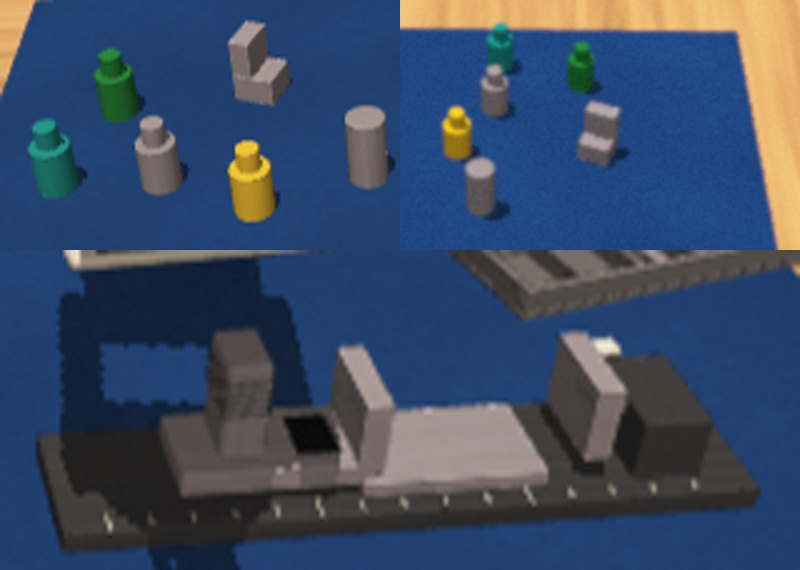

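View pics/v4.png

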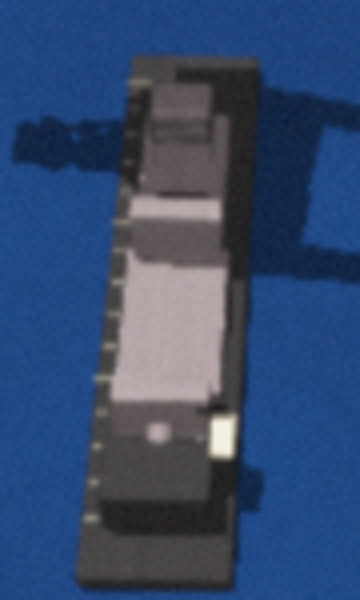

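The crops confirm that the target is the grey stepped round piece, with its neck top at scene (200,220) and side (297.6,149). Now to triangulate.

Run:
```python
from h import *
np.set_printoptions(precision=4,suppress=True)
S=np.load('pics/scene0.npy');D=np.load('pics/side0.npy')
s=lambda x,y:(365+x/4,180+(y-250)/4); d=lambda x,y:(230+x/4,235+y/4)
print('neck',tri(S,(200.4,219.5),D,(297.6,149)), onz(S,(200.4,219.5),.052),onz(D,(297.6,149),.052))
print('grip',tri(S,s(239,349),D,d(181,101)),onz(S,s(239,349),.076),onz(D,d(181,101),.076))
for n,a,b in [('Lf',(38,437),(135,60)),('Ln',(62,540),None),('Rn',(752,490),(80,583)),('Rf',None,(232,583)),('Lf',None,(258,60))]:
  print(n, a and onz(S,s(*a),.012), b and onz(D,d(*b),.012))
for n,a,b in [('rest Rn',(547,468),(112,402)),('rest Rf',(515,407),(218,402))]:
  print(n,onz(S,s(*a),.02),onz(D,d(*b),.02))
T=tool();print(T)
for n in ('scene','side'):
  print(camera_model(n)['fovy'])
```

```text
neck [ 0.5388 -0.3159  0.0496] [ 0.5412 -0.3157] [ 0.539 -0.312]
grip [0.5768 0.0586 0.0738] [0.5787 0.0571] [0.5772 0.0613]
Lf [ 0.5445 -0.0181] [ 0.6084 -0.016 ]
Ln [ 0.6154 -0.0214] None
Rn [0.6182 0.275 ] [0.6142 0.281 ]
Rf None [0.5467 0.2809]
Lf None [ 0.5412 -0.0165]
rest Rn [0.6029 0.1897] [0.6055 0.1962]
rest Rf [0.5589 0.193 ] [0.5556 0.196 ]
[[-0.0018  1.     -0.      0.6745]
 [ 0.0003 -0.     -1.      0.0001]
 [-1.     -0.0018 -0.0003  0.2302]
 [ 0.      0.      0.      1.    ]]
43.58522187334674
43.253204822575725
```

Run:
```python
from h import *
S=np.load('pics/scene0.npy')
for n,p in dict(yel=(247,148),teal=(46,126),green=(110,56),pin=(365,115)).items(): print(n,onz(S,(140+p[0]/2.5,170+p[1]/2.5),.052)-np.array([.54,-.314]))
print(camera_model('wrist'))
```

```text
yel [0.03635715 0.06357804]
teal [-0.00489565 -0.07178201]
green [-0.08808395 -0.04018995]
pin [0.00875106 0.14164292]
{'fovy': 59.56155128534902, 'cx': 317.3213045545918, 'cy': 197.79140060074505, 'tool_from_camera': array([[ 5.68830933e-04, -3.04268696e-01,  9.52586078e-01,
        -1.43233017e-01],
       [ 9.99999282e-01, -8.31896925e-04, -8.62862408e-04,
         5.77566757e-04],
       [ 1.05499545e-03,  9.52585885e-01,  3.04268005e-01,
        -7.73531564e-02],
       [ 0.00000000e+00,  0.00000000e+00,  0.00000000e+00,
         1.00000000e+00]])}
```

Emit:
{"fn": "arm_command", "kwargs": {
  "rows": [
    [[0, -0.014, -0.032, 0, 0, 0, 0], [0, -0.014, -0.032, 0, 0, 0, 0], [0, -0.014, -0.032, 0, 0, 0, 0], [0, -0.014, -0.032, 0, 0, 0, 0], [0, -0.014, -0.032, 0, 0, 0, 0]]
  ]
}}

```text
clock: 0.65
tool_pos: [0.6041, -0.161, 0.2309]
tcp_rot: [-1.949, 1.57, 2.764]
ft_force: [0.5, 0.2, 0.2]
width: 1.001
```

Emit:
{"fn": "arm_command", "kwargs": {
  "rows": [
    [[0, -0.014, -0.032, 0, 0, 0, 0], [0, -0.014, -0.032, 0, 0, 0, 0], [0, -0.014, -0.032, 0, 0, 0, 0], [0, -0.014, -0.032, 0, 0, 0, 0], [0, -0.009, -0.026, 0, 0, 0, 0]]
  ]
}}

```text
clock: 1.15
tool_pos: [0.5388, -0.3155, 0.2309]
tcp_rot: [-1.844, 1.57, 2.868]
ft_force: [0.4, -0.4, -0.1]
width: 0.999
```

Emit:
{"fn": "arm_command", "kwargs": {
  "rows": [
    [[0, 0, 0, -0.02, 0, 0, 0], [0, 0, 0, -0.03, 0, 0, 0], [0, 0, 0, -0.02, 0, 0, 0], [0, 0, 0, 0, 0, 0, 0], [0, 0, 0, 0, 0, 0, 0]]
  ]
}}

```text
clock: 1.65
tool_pos: [0.5399, -0.3139, 0.1612]
tcp_rot: [-2.239, 1.57, 2.474]
ft_force: [-0.5, -0.6, 0.9]
width: 0.999
```

Run:
```python
from h import *
snap('wrist','w1'); print(tool()[:3,3])
P=np.load('pics/w1.npy'); im=cv2.imread('pics/w1.png')
for z in (.052,.036,0): print(z,proj(P,np.array([.539,-.3145,z])))
cv2.imwrite('pics/w1v.png',im)
```

```text
[ 0.54053666 -0.31429783  0.16246703]
0.052 [315.80439235 194.53240345]
0.036 [315.91277971 188.63164206]
0 [316.11813803 177.45164504]
```

View pics/w1v.png

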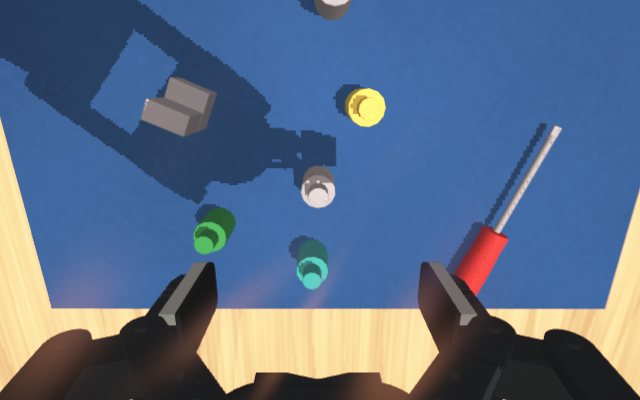

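The neck top is at pixel (318,194.5) and the prediction was (316,194.5), so the position (0.540, -0.3145) is within about 1 mm. The neighbours are clear of the fingers, so I'll descend.

Emit:
{"fn": "arm_command", "kwargs": {
  "rows": [
    [[0, 0, 0, -0.03, 0, 0, 0], [0, 0, 0, -0.035, 0, 0, 0], [0, 0, 0, -0.035, 0, 0, 0], [0, 0, 0, -0.03, 0, 0, 0], [0, 0, 0, -0.015, 0, 0, 0]]
  ]
}}

```text
clock: 2.2
tool_pos: [0.5397, -0.3136, 0.0151]
tcp_rot: [-2.258, 1.569, 2.455]
ft_force: [0.3, 0.8, 0.1]
width: 1.0
```

Emit:
{"fn": "arm_command", "kwargs": {
  "rows": [
    [[0, 0, 0, -0.01, 0, 0, 0], [0, 0, 0, 0, 0, 0, 0], [0.4, 0, 0, 0, 0, 0, 0], [0.8, 0, 0, 0, 0, 0, 0], [1, 0, 0, 0, 0, 0, 0]]
  ],
  "squeeze": 50
}}

```text
clock: 2.7
tool_pos: [0.5409, -0.3147, 0.0079]
tcp_rot: [0.878, 1.568, -0.693]
ft_force: [0.3, -0.0, 0.1]
width: 0.513
```

Emit:
{"fn": "arm_command", "kwargs": {
  "rows": [
    [[1, 0, 0, 0, 0, 0, 0], [1, 0, 0, 0, 0, 0, 0], [1, 0, 0, 0, 0, 0, 0], [1, 0, 0, 0, 0, 0, 0], [1, 0, 0, 0, 0, 0, 0]]
  ]
}}

```text
clock: 3.2
tool_pos: [0.5406, -0.3145, 0.0075]
tcp_rot: [0.851, 1.569, -0.72]
ft_force: [-0.7, -0.5, 5.5]
width: 0.312
```

Emit:
{"fn": "arm_command", "kwargs": {
  "rows": [
    [[1, 0, 0, 0.02, 0, 0, 0], [1, 0, 0, 0.03, 0, 0, 0], [1, 0, 0, 0.03, 0, 0, 0], [1, 0, 0, 0.03, 0, 0, 0], [1, 0, 0, 0.02, 0, 0, 0]]
  ]
}}

```text
clock: 3.7
tool_pos: [0.5401, -0.314, 0.1377]
tcp_rot: [0.928, 1.57, -0.642]
ft_force: [0.1, 0.2, -1.4]
width: 0.308
```

Emit:
{"fn": "arm_command", "kwargs": {
  "rows": [
    [[1, 0.002, 0.02, 0, 0, 0, 0], [1, 0.003, 0.033, 0, 0, 0, 0], [1, 0.003, 0.033, 0, 0, 0, 0], [1, 0.003, 0.033, 0, 0, 0, 0], [1, 0.003, 0.033, 0, 0, 0, 0]]
  ]
}}

```text
clock: 4.2
tool_pos: [0.5523, -0.1589, 0.1336]
tcp_rot: [-2.145, 1.566, 2.567]
ft_force: [0.2, 0.4, -1.4]
width: 0.311
```

Emit:
{"fn": "arm_command", "kwargs": {
  "rows": [
    [[1, 0.003, 0.033, 0, 0, 0, 0], [1, 0.003, 0.033, 0, 0, 0, 0], [1, 0.003, 0.033, 0, 0, 0, 0], [1, 0.003, 0.033, 0, 0, 0, 0], [1, 0.003, 0.033, 0, 0, 0, 0]]
  ]
}}

```text
clock: 4.7
tool_pos: [0.5669, 0.0058, 0.1337]
tcp_rot: [-1.84, 1.566, 2.873]
ft_force: [1.3, -0.3, -1.4]
width: 0.312
```

Emit:
{"fn": "arm_command", "kwargs": {
  "rows": [
    [[1, 0.003, 0.033, 0, 0, 0, 0], [1, 0.003, 0.033, 0, 0, 0, 0], [1, 0.003, 0.033, 0, 0, 0, 0], [1, 0.002, 0.026, 0, 0, 0, 0], [1, 0, 0.02, 0, 0, 0, 0]]
  ]
}}

```text
clock: 5.2
tool_pos: [0.5777, 0.1506, 0.1336]
tcp_rot: [-1.636, 1.566, 3.078]
ft_force: [0.6, 0.3, -1.7]
width: 0.309
```

Run:
```python
from h import *
for n in ['scene','side','wrist']: snap(n,n+'2')
print(tool()[:3,3],sense()['width'])
def c(fn,x,y,w,h,k): return cv2.resize(cv2.imread('pics/'+fn+'.png')[y:y+h,x:x+w],None,fx=k,fy=k,interpolation=cv2.INTER_CUBIC)
cv2.imwrite('pics/v5.png',np.vstack([c('scene2',365,110,200,150,2)[:, :],c('wrist2',120,0,400,300,1)]) )
a=c('scene2',365,140,200,125,3);b=np.zeros((375,200,3),np.uint8);
side=cv2.resize(c('side2',220,225,110,160,2.34),(257,375)) 
cv2.imwrite('pics/v5.png',cv2.resize(np.vstack([np.hstack([a[:,:543],side]),]),(800,375)))
cv2.imwrite('pics/v6.png',cv2.imread('pics/wrist2.png'))
```

```text
[0.57782748 0.14967655 0.13385918] 0.3146875786709764
```

View pics/v6.png

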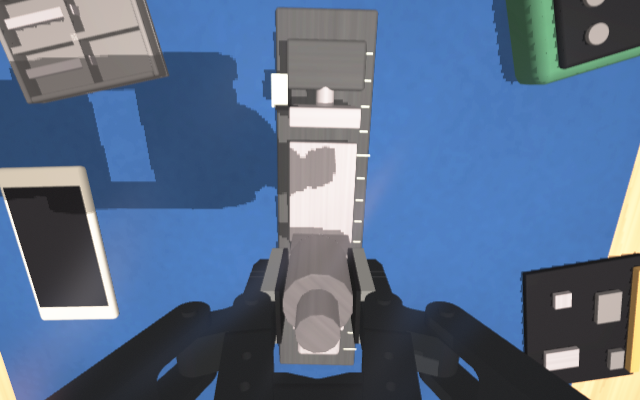

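Run:
```python
from h import *
P=np.load('pics/wrist2.npy')
for n,p,z in [('beamL',(278,10),.012),('beamR',(377,12),.012),('beamL2',(280,228),.012),('restL',(289,142),.02),('restR',(356,143),.02),('anvL top',(289,106),.058),('anvR',(361,108),.058),('anv nearL',(290,126),.058),('nearR',(360,127),.058),('bot L',(290,126),.02),('restL2',(289,230),.02),('restR2',(352,230),.02)]:
  print(n,onz(P,p,z))
# shaft top ring
T=tool(); print('neck in hand',onz(P,(318,335),.133-.0075+.052))
```

```text
beamL [0.55025895 0.27777716]
beamR [0.61755519 0.27666442]
beamL2 [0.54683543 0.11785575]
restL [0.55644494 0.18941106]
restR [0.60565633 0.18884047]
anvL top [0.56018497 0.2169967 ]
anvR [0.60390313 0.21594264]
anv nearL [0.56053844 0.20504081]
nearR [0.60374657 0.20456585]
bot L [0.55742538 0.2009909 ]
restL2 [0.55490117 0.11950971]
restR2 [0.60497568 0.11974564]
neck in hand [0.57839677 0.14754204]
```

View pics/v5.png

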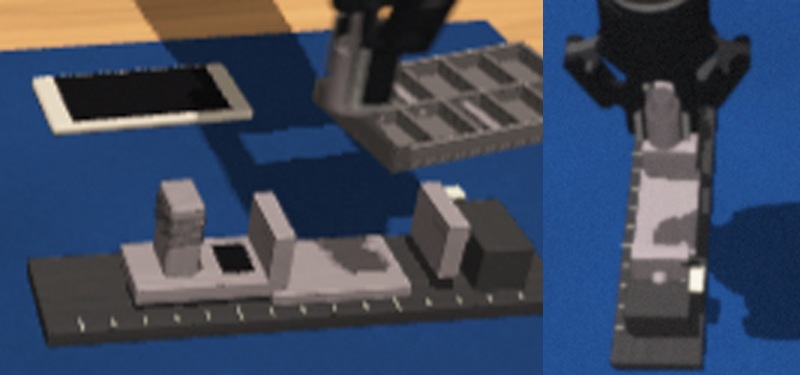

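In the wrist view the rest's far edge is at y≈0.189 (pixels 289–356, row 142) and the anvil face at y≈0.205. That puts the rest centre at about (0.5805, 0.150). I'll set the shaft down at y≈0.170.

Emit:
{"fn": "arm_command", "kwargs": {
  "rows": [
    [[1, 0.003, 0.022, 0, 0, 0, 0], [1, 0, 0, -0.025, 0, 0, 0], [1, 0, 0, -0.03, 0, 0, 0], [1, 0, 0, -0.03, 0, 0, 0], [1, 0, 0, -0.013, 0, 0, 0]]
  ]
}}

```text
clock: 5.85
tool_pos: [0.5795, 0.169, 0.0338]
tcp_rot: [-1.435, 1.563, -3.006]
ft_force: [-0.6, 0.2, -2.0]
width: 0.313
```

Emit:
{"fn": "arm_command", "kwargs": {
  "rows": [
    [[1, 0, 0, 0, 0, 0, 0], [1, 0, 0, -0.002, 0, 0, 0], [1, 0, 0, -0.002, 0, 0, 0], [1, 0, 0, 0, 0, 0, 0], [1, 0, 0, 0, 0, 0, 0]]
  ]
}}

```text
clock: 6.35
tool_pos: [0.5837, 0.1701, 0.0355]
tcp_rot: [1.677, 1.569, 0.106]
ft_force: [-0.3, -0.1, -2.2]
width: 0.307
```

Emit:
{"fn": "arm_command", "kwargs": {
  "rows": [
    [[1, 0, 0, 0, 0, 0, 0], [1, 0, 0, -0.002, 0, 0, 0], [1, 0, 0, -0.001, 0, 0, 0], [1, 0, 0, 0, 0, 0, 0], [1, 0, 0, 0, 0, 0, 0]]
  ]
}}

```text
clock: 6.85
tool_pos: [0.5829, 0.17, 0.0312]
tcp_rot: [-1.439, 1.57, -3.009]
ft_force: [-0.0, 0.6, -0.9]
width: 0.312
```

Run:
```python
from h import *
for n in ['scene','side','wrist']: snap(n,n+'3'); s=sense(); print(s['tool_pos'],s['tcp_rot'],s['ft_force'],s['joint_velocities'].round(3))
```

```text
[0.58295354 0.17002205 0.03123442] [-1.17480569  1.57063994 -2.74559529] [-0.15715968 -0.17037399 -1.75797158] [-0.    -0.    -0.001 -0.    -0.002  0.001]
[0.5829783  0.17006073 0.03129372] [-1.87649193  1.57074294  2.83596093] [ 0.43067004  0.0853933  -2.00354369] [ 0.    -0.002  0.    -0.    -0.    -0.002]
[0.58303129 0.1700368  0.03132906] [1.76614156 1.57073983 0.19536932] [-0.28026661 -0.64966882 -2.40882626] [-0.    -0.003 -0.002  0.    -0.001 -0.001]
```

Emit:
{"fn": "arm_command", "kwargs": {
  "rows": [
    [[1, -0.002, 0, 0, 0, 0, 0], [1, 0, 0, -0.002, 0, 0, 0], [1, 0, 0, -0.001, 0, 0, 0], [1, 0, 0, 0, 0, 0, 0], [1, 0, 0, 0, 0, 0, 0]]
  ]
}}

```text
clock: 7.5
tool_pos: [0.5809, 0.17, 0.0282]
tcp_rot: [-1.487, 1.571, -3.058]
ft_force: [-0.1, -0.1, -1.3]
width: 0.307
```

Emit:
{"fn": "arm_command", "kwargs": {
  "rows": [
    [[1, 0, 0, -0.001, 0, 0, 0], [1, 0, 0, 0, 0, 0, 0], [1, 0, 0, 0, 0, 0, 0], [1, 0, 0, 0, 0, 0, 0], [1, 0, 0, 0, 0, 0, 0]]
  ]
}}

```text
clock: 8.0
tool_pos: [0.5812, 0.1701, 0.0275]
tcp_rot: [1.707, 1.57, 0.136]
ft_force: [-0.2, -1.0, -0.7]
width: 0.314
```

Emit:
{"fn": "arm_command", "kwargs": {
  "rows": [
    [[1, 0, 0, -0.001, 0, 0, 0], [1, 0, 0, 0, 0, 0, 0], [1, 0, 0, 0, 0, 0, 0], [1, 0, 0, 0, 0, 0, 0], [1, 0, 0, 0, 0, 0, 0]]
  ]
}}

```text
clock: 8.5
tool_pos: [0.5813, 0.1701, 0.0275]
tcp_rot: [0.53, 1.571, -1.04]
ft_force: [-2.9, 0.2, 5.8]
width: 0.31
```

The wrist force shows the shaft has touched the rest, so I'll open and lift.

Emit:
{"fn": "arm_command", "kwargs": {
  "rows": [
    [[0.6, 0, 0, 0, 0, 0, 0], [0.5, 0, 0, 0, 0, 0, 0], [0.2, 0, 0, 0, 0, 0, 0], [0, 0, 0, 0, 0, 0, 0], [0, 0, 0, 0, 0, 0, 0]]
  ]
}}

```text
clock: 9.0
tool_pos: [0.5809, 0.17, 0.0261]
tcp_rot: [-1.507, 1.571, -3.078]
ft_force: [-0.1, 0.4, -0.3]
width: 0.98
```

Emit:
{"fn": "arm_command", "kwargs": {
  "rows": [
    [[0, 0, 0, 0, 0, 0, 0], [0, 0, 0, 0.015, 0, 0, 0], [0, 0, 0, 0.035, 0, 0, 0], [0, 0, 0, 0.04, 0, 0, 0], [0, 0, 0, 0.03, 0, 0, 0]]
  ]
}}

```text
clock: 9.5
tool_pos: [0.582, 0.1702, 0.1502]
tcp_rot: [1.689, 1.567, 0.118]
ft_force: [0.8, -0.1, -0.1]
width: 0.997
```

Emit:
{"fn": "arm_command", "kwargs": {
  "rows": [
    [[0, 0, -0.03, 0.01, 0, 0, 0], [0.5, 0, -0.035, 0, 0, 0, 0], [1, 0, -0.035, 0, 0, 0, 0], [1, 0, -0.03, 0, 0, 0, 0], [1, 0, -0.02, 0, 0, 0, 0]]
  ]
}}

```text
clock: 10.0
tool_pos: [0.5812, 0.0181, 0.1579]
tcp_rot: [1.258, 1.569, -0.314]
ft_force: [0.6, 0.5, 0.4]
width: 0.33
```

Run:
```python
from h import *
for n in ['scene','side','wrist']: snap(n,n+'4')
print(tool()[:3,3],sense()['width'])
def c(fn,x,y,w,h,k): return cv2.resize(cv2.imread('pics/'+fn+'.png')[y:y+h,x:x+w],None,fx=k,fy=k,interpolation=cv2.INTER_CUBIC)
a=c('scene4',365,180,200,80,4); b=c('wrist4',200,0,240,280,1); d=c('side4',230,235,90,120,2.3333)
o=np.zeros((600,800,3),np.uint8); o[:320]=a; o[320:,:240]=b; o[320:,240:240+d.shape[1]]=d[:280]
cv2.imwrite('pics/v7.png',o)
```

```text
[0.58128499 0.0190932  0.15751796] 0.05142860882708184
```

View pics/v7.png

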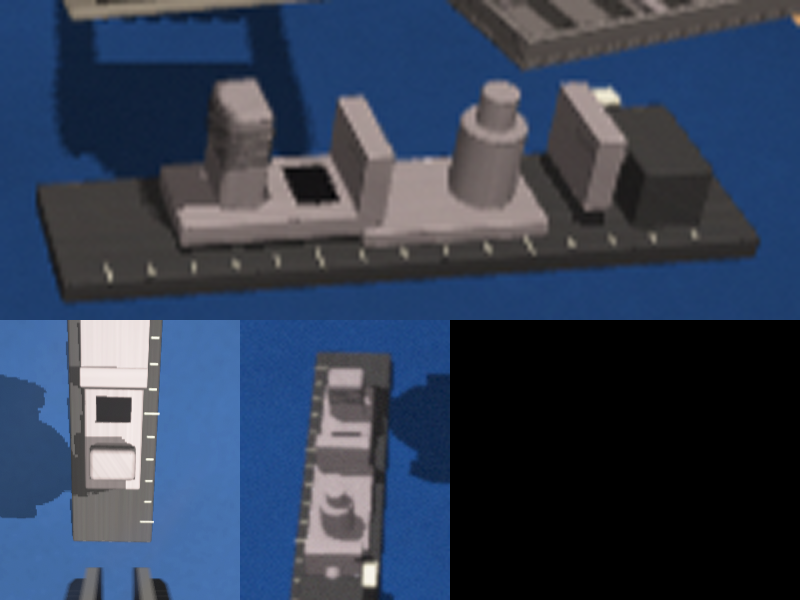

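The shaft is standing on the rest, released. Next I'll locate the grip block for the push.

Run:
```python
from h import *
P=np.load('pics/wrist4.npy')
for p in [(290,157),(335,157),(291,127),(334,127),(313,142)]: print(p,onz(P,p,.076))
print('jaw front',onz(P,(313,47),.058),'carriage rear',onz(P,(313,168),.028), 'carriage L/R',onz(P,(284,100),.028),onz(P,(343,100),.028))
```

```text
(290, 157) [0.56423169 0.0511685 ]
(335, 157) [0.59353691 0.05103415]
(291, 127) [0.56540936 0.07042693]
(334, 127) [0.59268941 0.07030442]
(313, 142) [0.5792883  0.06085798]
jaw front [0.57956891 0.11894821] carriage rear [0.57854721 0.03280325] carriage L/R [0.55715611 0.08519147] [0.60154597 0.08499569]
```

Emit:
{"fn": "arm_command", "kwargs": {
  "rows": [
    [[1, -0.002, 0, -0.02, 0, 0, 0], [1, 0, 0, -0.03, 0, 0, 0], [1, 0, 0, -0.03, 0, 0, 0], [1, 0, 0, -0.02, 0, 0, 0], [1, 0, 0, -0.01, 0, 0, 0]]
  ]
}}

```text
clock: 10.65
tool_pos: [0.5776, 0.0215, 0.0444]
tcp_rot: [-1.799, 1.567, 2.915]
ft_force: [-0.4, -0.2, 0.3]
width: 0.001
```

Emit:
{"fn": "arm_command", "kwargs": {
  "rows": [
    [[1, 0, 0.01, 0, 0, 0, 0], [1, 0, 0.01, 0, 0, 0, 0], [1, 0, 0.006, 0, 0, 0, 0], [1, 0, 0.006, 0, 0, 0, 0], [1, 0, 0.006, 0, 0, 0, 0]]
  ]
}}

```text
clock: 11.15
tool_pos: [0.5799, 0.0574, 0.0473]
tcp_rot: [0.673, 1.567, -0.896]
ft_force: [1.7, -6.9, -4.7]
width: 0.003
```

Emit:
{"fn": "arm_command", "kwargs": {
  "rows": [
    [[1, 0, 0.006, 0, 0, 0, 0], [1, 0, 0.006, 0, 0, 0, 0], [1, 0, 0.006, 0, 0, 0, 0], [1, 0, 0.005, 0, 0, 0, 0], [1, 0, 0.004, 0, 0, 0, 0]]
  ]
}}

```text
clock: 11.65
tool_pos: [0.5803, 0.084, 0.0474]
tcp_rot: [0.784, 1.565, -0.785]
ft_force: [1.6, -7.3, -5.0]
width: -0.004
```

Emit:
{"fn": "arm_command", "kwargs": {
  "rows": [
    [[1, 0, 0.003, 0, 0, 0, 0], [1, 0, 0.003, 0, 0, 0, 0], [1, 0, 0.003, 0, 0, 0, 0], [1, 0, 0.003, 0, 0, 0, 0], [1, 0, 0.002, 0, 0, 0, 0]]
  ]
}}

```text
clock: 12.15
tool_pos: [0.5805, 0.0977, 0.0474]
tcp_rot: [0.8, 1.565, -0.77]
ft_force: [2.9, -9.8, -4.0]
width: -0.002
```

Run:
```python
from h import *
for n in ['scene','side']: snap(n,n+'5')
s=sense();print(s['tool_pos'],s['ft_force'])
def c(fn,x,y,w,h,k): return cv2.resize(cv2.imread('pics/'+fn+'.png')[y:y+h,x:x+w],None,fx=k,fy=k,interpolation=cv2.INTER_CUBIC)
o=np.zeros((600,800,3),np.uint8); o[:320]=c('scene5',365,180,200,80,4); d=c('side5',230,285,90,70,4);o[320:,:360]=d
d=c('side4',230,285,90,70,4);o[320:,400:760]=d
cv2.imwrite('pics/v8.png',o)
```

```text
[0.58049424 0.0979656  0.04750467] [ 2.17074685 -6.90667998 -4.97910831]
```

View pics/v8.png

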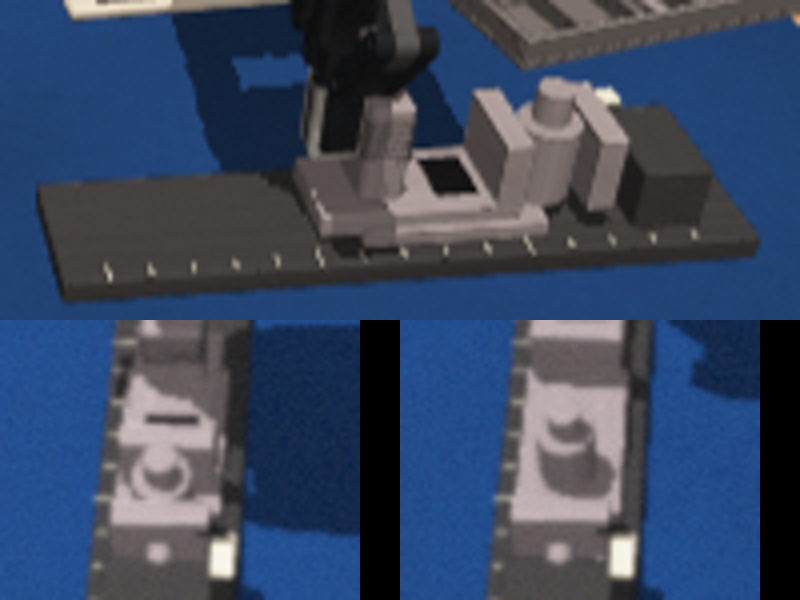

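The shaft is upright and about to touch the anvil, whose front-right edge is still at (625,145). I'll keep pushing slowly.

Emit:
{"fn": "arm_command", "kwargs": {
  "rows": [
    [[1, 0, 0.002, 0, 0, 0, 0], [1, 0, 0.002, 0, 0, 0, 0], [1, 0, 0.002, 0, 0, 0, 0], [1, 0, 0.001, 0, 0, 0, 0], [1, 0, 0.001, 0, 0, 0, 0]]
  ]
}}

```text
clock: 12.75
tool_pos: [0.5806, 0.1051, 0.0475]
tcp_rot: [0.718, 1.564, -0.852]
ft_force: [3.1, -9.6, -4.9]
width: -0.002
```

Emit:
{"fn": "arm_command", "kwargs": {
  "rows": [
    [[1, 0, 0.001, 0, 0, 0, 0], [1, 0, 0.001, 0, 0, 0, 0], [1, 0, 0.001, 0, 0, 0, 0], [1, 0, 0.001, 0, 0, 0, 0], [1, 0, 0, 0, 0, 0, 0]]
  ]
}}

```text
clock: 13.25
tool_pos: [0.5807, 0.1085, 0.0475]
tcp_rot: [0.618, 1.563, -0.951]
ft_force: [3.6, -11.9, -5.1]
width: 0.001
```

Run:
```python
from h import *
for n in ['scene','side']: snap(n,n+'6')
s=sense();print(s['tool_pos'],s['ft_force'])
def c(fn,x,y,w,h,k): return cv2.resize(cv2.imread('pics/'+fn+'.png')[y:y+h,x:x+w],None,fx=k,fy=k,interpolation=cv2.INTER_CUBIC)
o=np.zeros((600,800,3),np.uint8); o[:320]=c('scene6',365,180,200,80,4); d=c('side6',230,285,90,70,4);o[320:,:360]=d
d=c('side5',230,285,90,70,4);o[320:,400:760]=d
cv2.imwrite('pics/v9.png',o)
```

```text
[0.58069736 0.10852549 0.04753238] [  2.6876454  -11.94275097  -5.0170829 ]
```

View pics/v9.png

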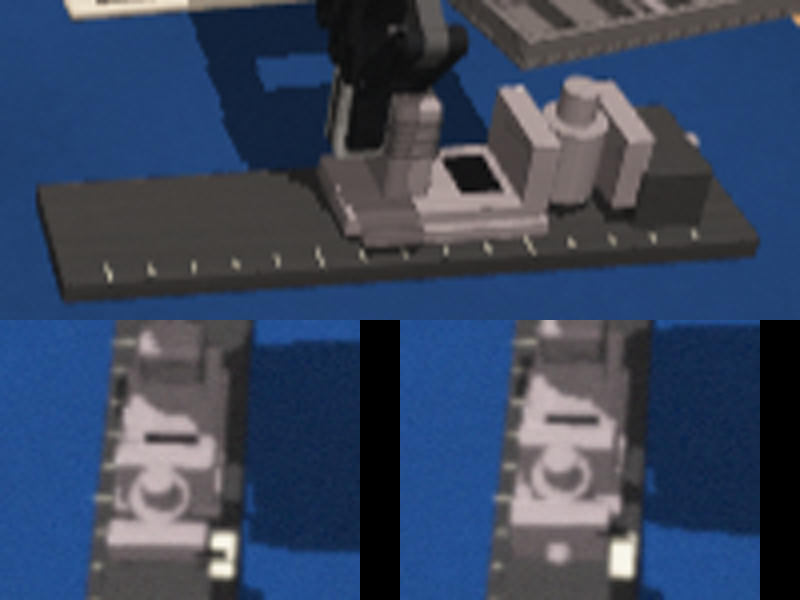

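The anvil edge has moved from (625,145) to (652,148), roughly 6 mm, and the pointer is now on the white strip. I'll push on toward the stop.

Emit:
{"fn": "arm_command", "kwargs": {
  "rows": [
    [[1, 0, 0.001, 0, 0, 0, 0], [1, 0, 0.001, 0, 0, 0, 0], [1, 0, 0.001, 0, 0, 0, 0], [1, 0, 0.001, 0, 0, 0, 0], [1, 0, 0, 0, 0, 0, 0]]
  ]
}}

```text
clock: 13.85
tool_pos: [0.5807, 0.1089, 0.0476]
tcp_rot: [0.248, 1.558, -1.319]
ft_force: [1.5, -23.2, -3.7]
width: -0.004
```

Emit:
{"fn": "arm_command", "kwargs": {
  "rows": [
    [[1, 0, 0.001, 0, 0, 0, 0], [1, 0, 0, 0, 0, 0, 0], [1, 0, 0, 0, 0, 0, 0], [1, 0, 0, 0, 0, 0, 0], [1, 0, 0, 0, 0, 0, 0]]
  ]
}}

```text
clock: 14.35
tool_pos: [0.5807, 0.109, 0.0476]
tcp_rot: [0.205, 1.556, -1.362]
ft_force: [2.5, -25.5, -3.1]
width: 0.001
```

The force rose to 25 N with no further motion, so something is at its stop. I'll back off and check.

Emit:
{"fn": "arm_command", "kwargs": {
  "rows": [
    [[1, 0, -0.004, 0, 0, 0, 0], [1, 0, -0.006, 0, 0, 0, 0], [1, 0, -0.02, 0, 0, 0, 0], [1, 0, -0.02, 0.02, 0, 0, 0], [1, 0, -0.02, 0.04, 0, 0, 0]]
  ]
}}

```text
clock: 14.85
tool_pos: [0.5767, 0.0468, 0.1047]
tcp_rot: [-1.836, 1.565, 2.877]
ft_force: [0.1, -0.5, -1.3]
width: -0.002
```

Emit:
{"fn": "arm_command", "kwargs": {
  "rows": [
    [[1, 0, -0.03, 0.04, 0, 0, 0], [1, 0, -0.04, 0.02, 0, 0, 0], [1, 0, -0.03, 0, 0, 0, 0], [1, 0, 0, 0, 0, 0, 0], [1, 0, 0, 0, 0, 0, 0]]
  ]
}}

```text
clock: 15.35
tool_pos: [0.5793, -0.0535, 0.1675]
tcp_rot: [1.947, 1.569, 0.376]
ft_force: [0.5, -0.2, -0.3]
width: 0.001
```

Run:
```python
from h import *
for n in ['scene','side']: snap(n,n+'7')
s=sense();print(s['tool_pos'],s['ft_force'])
def c(fn,x,y,w,h,k): return cv2.resize(cv2.imread('pics/'+fn+'.png')[y:y+h,x:x+w],None,fx=k,fy=k,interpolation=cv2.INTER_CUBIC)
o=np.zeros((600,800,3),np.uint8); o[:320]=c('scene7',365,180,200,80,4); d=c('side7',230,285,90,70,4);o[320:,:360]=d
d=c('scene7',480,185,72,46,6);o[320:,365:365+432]=cv2.resize(d,(432,276))[:280] if 0 else cv2.resize(d,(432,280))
cv2.imwrite('pics/v10.png',o)
```

```text
[ 0.5788898  -0.05252582  0.16637556] [-0.75042304 -0.67164749 -0.61890915]
```

View pics/v10.png

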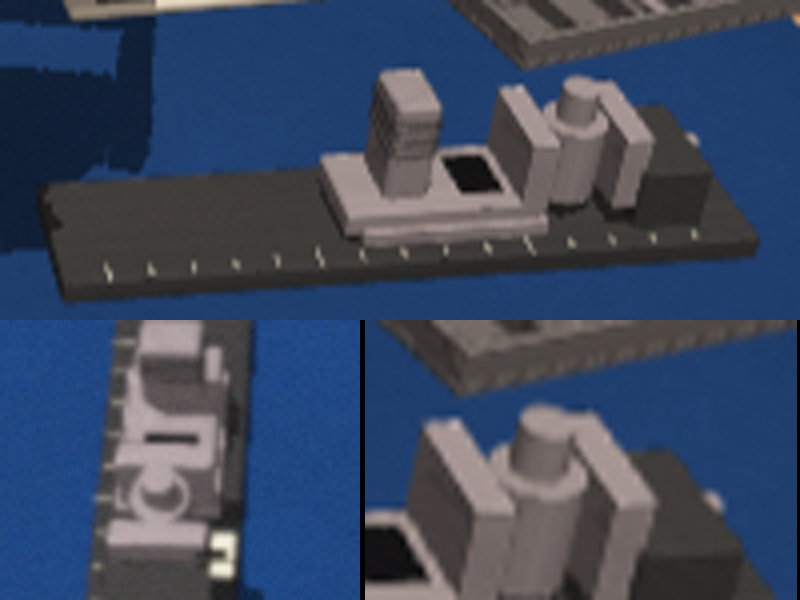

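Run:
```python
from h import *
S=np.load('pics/scene0.npy'); f=lambda x,y:onz(S,(365+x/4,180+y/4),.058)
print('anvil shift',f(652,145+3)-f(625,145)); s=sense(); print(s['clock'],s['joint_velocities'].round(3))
print(hand_in())
```

```text
anvil shift [0.00338765 0.0100817 ]
15.45 [ 0.008  0.007  0.005 -0.006  0.001 -0.002]
the job is handed in; nothing more can be done
None
```

The grey stepped shaft is standing on the caliper, clamped between the jaws, with the anvil pushed back to about its stop. I handed the job in at 15.5 s on the robot's clock; `hand_in()` gives no verdict.

I picked the shaft up by its foot, set it on the rest and released it. I then pushed the sliding jaw by its grip block with the closed fingers until the force rose from about 12 N to 25 N with no further motion, and backed the arm well clear.

- **Anvil travel:** the scene camera gave a 10 mm anvil shift. The jaw stopped where I had predicted for the full 12 mm travel. I could not measure the travel more exactly than that, but both figures are well over the 6 mm needed.
- **Shaft:** the last picture, taken after the arm had backed away, shows it upright between the jaw and the anvil. At full push most of its foot overhangs the end of the rest, so it is held mainly by the clamping.
- **Disagreements:** pixel readings of the same points differed by up to about 6 mm between cameras. The close-up wrist view settled the rest and grip positions.

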